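# Release the ratchet clamp of a bottle shaker and put the bottle on the balance

## Robot

A 6-joint arm with a two-finger parallel gripper is mounted at the origin on the work surface. World frame = base frame: x ahead of the robot, y to its left, z up, the work surface at z = 0. Lengths are in m, angles in rad, forces in N, time in s.
With the tool pointing down it reaches from about 0.25 to 0.725 m from the base axis. Payload 4 kg.
Tool frame: the origin (TCP) lies at the very end of the fingers, on their centre line; the grasp point (between the pads) lies 19 mm behind it; z points along the fingers, y is the line along which they close (so a half turn about z gives the same grasp; the last joint's range is limited). The gripper opens to 85 mm and grips with 20 to 120 N. Pads are 22 mm wide; open, the fingers measure 114 mm over their backs; the gripper's body (76 mm by 85 mm) begins 54 mm behind the grasp point. The pads swing forward as they close: fully open they stand 13 mm farther back than shut.
Start: joints at [1.327, 0.241, 0.005, 1.335, 0, 1.571], TCP at [0.121, 0.485, 0.231] pointing down, gripper open.
Joint ranges: [-2.72, 2.72], [-1.05, 1.87], [-1.09, 1.28], [-1.99, 2.15], [-1.42, 1.44], [-3.14, 3.14]. Speed limits (rad/s): [2.79, 2.79, 3.14, 3.14, 3.14, 3.14].

## Interface

Orientations are given as a rotation vector (axis times angle).
In Python, from station import arm gives the robot as it stands.
- The arm moves only by the tool arm_command, never from a script. Its argument "motion" is a list of rows, each a list of 7 numbers: the finger opening in m, from 0 to 0.0854, then the shift along the tool's x, y, z in m, then the turn, a rotation vector about the tool's x, y, z in degrees. In form: [[fingers, dx, dy, dz, ax, ay, az], ...]. A call has exactly 5 rows; each row shifts and turns the commanded pose from where the row before left it, along the tool's axes as they then stand; what a row does not reach is not made up. A row lasts 1/10 s, in which the tool goes at most 50 mm and 8.59 degrees, less where a joint would pass 70% of its speed; a pose out of reach is approached as far as the arm can. A call is refused whole if a number of a shift passes 0.05 or a number of a turn 8.59, either way. A call with a gripper value outside its range is refused whole. The fingers move at their own pace and stop on an object; "squeeze" is the grip in N (left out, the last holds). Time passes only in rows, so rows that do not move let the fingers close, or fill a call up. It gives the time, the measured TCP pose, the force, the opening and the grip force at its end, in the units of the state.
- arm.get_state(): the state, without advancing time (a new reading comes with each control period).
- arm.get_image(name): name is "scene" or "top" or "wrist"; returns a dict with "image" (400x640x3 uint8, blue, green, red), "depth" (400x640 float32, m along the optical axis (not along the pixel's ray), 0 where there is no reading), "fx", "fy", "cx", "cy" (pixels), "rvec" (rotation vector, rad) and "tvec" (3), from world to camera coordinates, as OpenCV has them. Camera axes: x right, y down, z forward; pixel columns grow to the right and rows downward; lengths in m; the calibration is good to about 2 mm. A picture is of the moment at which its call begins.
- arm.job_done(): hands the job in; it is judged then, once.
The state is a dict: "clock": time; "joint_pos": joint angles; "dq": joint speeds; "effort": joint torques, N m; "tcp_pos": TCP position; "eef_rot": TCP orientation; "wrist_force": force on the tool from outside, world axes, zero at the start; "ft_torque": the same for the moment, N m; "gripper_width": opening from 0.0 (shut) to 1.0 (fully open); "grasp_force": force on a finger pad.
Only numpy, scipy, OpenCV 4.12 (cv2) and the standard library are available. Lean on these libraries where they do the work, as an engineer would, in place of code of your own. Each camera call takes 0.05 s, during which the arm holds its last target. There are 200 camera calls.

## Task

Take the bottle off the shaker and weigh it: its clamp lever is held by a pawl that is jammed under load, so ease the lever a touch tighter to free the pawl (lean on it with no more than about 20 N, the bottle is glass), squeeze the trigger in beside the hand grip without forcing it (never over 20 N), and keeping it squeezed walk the lever all the way back to its open stop without letting it fly. Then lift the bottle out and set it down gently and upright in the middle of the balance pan, and let go. Leave everything else where it is.

Things in the scene. Friction and masses are not known exactly. Their poses are not given: they have to be found in the camera images.
- shaker: Bench bottle shaker, fixed: white case, aluminium platform 270 x 310 mm with its top 78 mm above the bench. Origin: centre of the underside; x axis from its control panel (robot side) to its back, y axis to the left seen from the robot. The bottle stands at (0, +50) mm between a fixed vee jaw (+y side, 62 mm high above the platform) and a sliding jaw with a sprung pad (-y side, 60 mm high).
- clamp_shaft (a point): Point on the vertical axis about which the clamp lever turns, on the top face of the ratchet wheel, 118 mm above the bench. The ratchet wheel is a fixed steel disc with 36 undercut teeth, 88 mm across and 10 mm thick, on a grey gear case 94 x 86 mm.
- lever: Clamp lever: flat steel arm over the wheel with an upright black hand grip at its end. Origin: on the shaft axis at the wheel's top face; x axis out along the arm, y axis the way it swings to open (counter-clockwise from above), z up. Hand grip: x 98 to 170, y -7 to +7, z 10 to 42 mm; nothing under it for 50 mm, 25 mm or more free on both sides of grip and trigger.
- lever_angle (a joint): Angle of the clamp lever: 0 clamped (start), growing as it opens, open stop at 0.85 rad. A return spring pulls it open with 15 N at the grip when clamped, 7 N when open. Pushed tighter it yields against that spring, but from about -0.03 rad (4 mm at the grip) the clamp grows stiff. The jaw backs off 20 mm per rad; its pad follows the bottle for the first 0.2 rad.
- pad: Sprung rubber-faced pad of the sliding jaw, 46 x 46 mm, pressing on the bottle's side with 12 N at the start. Origin: centre of the rubber. Once the lever's own spring is overcome (15 N at the grip), every further newton at the grip puts about 7 N more on the glass, which takes 50 N: keep the net push towards tight under about 20 N.
- release: Sprung pawl with release trigger, one dark steel piece on the lever. Origin: its pivot pin, 56 mm out on the lever's x axis at the wheel's top face; axes as the lever's at rest. The trigger is an upright plate 66 mm long, 8 mm thick, along the grip on the lever's -y side: at rest outer face at lever y = -31 mm, 16 mm gap to the grip, top level with the grip's. Pressing it in lifts the pawl.
- lever_grip (a point): Where to pinch from above, one finger on each side: 135 mm out along the lever, midway between the outer faces of grip and trigger at rest (lever y = -12 mm), 16 mm under their tops. Over their outer faces they measure 38 mm at rest and about 26 mm with the trigger fully in; the pawl is clear of the teeth below about 30 mm. Let go, the pawl springs back into the nearest tooth.
- pawl_nose (a point): The pawl's nose, in a tooth of the ratchet wheel. Under the clamp load the undercut tooth holds it: it would take over 30 N on the trigger to tear it out. With the lever pushed towards tight (lever -y) by some 16 to 19 N net at the grip the load is off and 3 to 6 N on the trigger lift it; as it comes out the lever has to give about 4 mm at the grip towards tight.
- bottle: The bottle in the clamp: clear glass laboratory bottle with a blue screw cap, 70 mm across, 138 mm high, about 0.3 to 0.6 kg. Origin: centre of its underside, z up.
- bottle_cap (a point): Centre of the bottle's screw cap, 125 mm above its underside. The cap is 47 mm across and 25 mm high, its top 138 mm above the underside.
- balance: Precision balance, fixed: white case 270 x 190 x 53 mm with a display sloping towards the robot. Origin: centre of the underside.
- pan: The weighing pan of the balance: square steel plate 155 x 155 mm, sprung (4 N per mm, 4 mm travel). Origin: centre of its top face, 73 mm above the bench. It takes up to 20 N.
- spare_bottle: Another bottle of the same kind, standing free on the bench near the robot; not to be touched.
- jar: Small glass jar with an orange lid, 41 mm across and 49 mm high, standing on the shaker platform near its back right corner; not to be touched.
- loose_cap: Blue screw cap, 47 mm across and 25 mm high, lying open side up on the bench; not to be touched.
- slide_box: Box of microscope slides, 82 x 30 x 30 mm, on the bench; not to be touched.
- petri_dishes: Stack of three clear dishes, 91 mm across and 44 mm high, on the bench; not to be touched.

How it is judged:
By the outcome, as a careful person would: the job done as asked, in the order asked, and still so for the second after the job is handed in, with the robot touching nothing.
It also fails if it takes over 56 s, if anything falls off the work surface, if the arm or the gripper's body presses on something with over 40 N, if the wrist force passes 120 N, or if a joint passes its speed limit or range.

## Working session

There is one attempt and no reset: what is moved stays moved. The work goes in short steps, Python scripts to look and compute and a tool call to move; the robot and the scene stay as the last step left them, time stands still between calls to the robot, and variables do not carry over. Pictures are saved under pics/ and viewed, at most 10 in all, crops included, and the job is handed in when it is done.

Besides the shell and the picture viewer there is one more tool, called after "Request:" as a command line: name --pt "numbers of a row" for each row, then --argument value for the rest. arm_command: Moves the arm, as the interface text tells. Its arguments: {"type":"object","properties":{"motion":{"type":"array","items":{"type":"array","items":{"type":"number"}}},"squeeze":{"type":"number"}},"required":["motion"]}

```bash
mkdir -p pics; ls; python3 - <<'E'
from station import arm
import cv2,numpy as np
s=arm.get_state();print({k:np.round(v,3).tolist() for k,v in s.items()})
for n in("scene","top"):
    d=arm.get_image(n);cv2.imwrite(f"pics/{n}0.png",d["image"]);np.savez(f"{n}0.npz",**d)
    print(n,d["fx"],d["fy"],d["cx"],d["cy"],d["rvec"],d["tvec"])
E
```

```text
pics
{'clock': 0.0, 'joint_pos': [1.327, 0.241, 0.004, 1.335, 0.0, 1.571], 'dq': [0.002, 0.0, 0.0, 0.0, -0.001, 0.0], 'effort': [-0.0, -37.231, 25.241, 0.017, 0.0, 0.0], 'tcp_pos': [0.121, 0.485, 0.23], 'eef_rot': [-0.382, -3.118, 0.003], 'wrist_force': [0.369, 0.521, -0.248], 'ft_torque': [0.008, -0.013, -0.014], 'grasp_force': 0.0, 'gripper_width': 0.999}
scene 482.5754155611883 482.5754155611883 314.50483865097607 203.38944078094963 [ 2.17370281  1.53404648 -0.41038305] [-0.14638206 -0.35310311  1.46546186]
top 489.86316903368 489.86316903368 316.4719068327165 204.31320626274453 [ 2.16507449 -2.12320183  0.1707994 ] [-0.03805799  0.5499786   1.37446591]
```

View pics/top0.png

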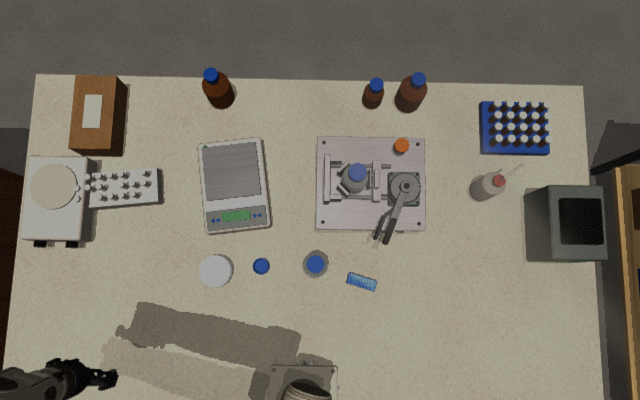

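View pics/scene0.png

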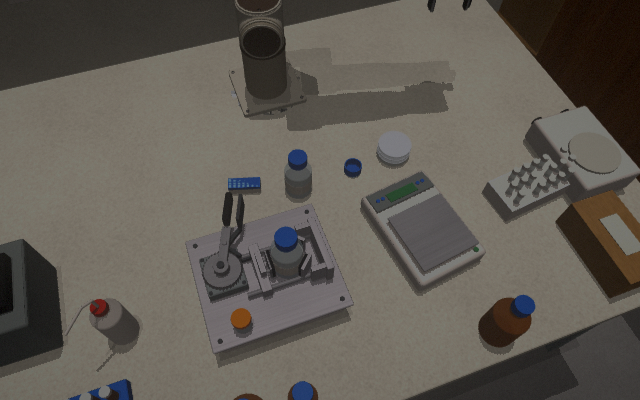

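Top view: the robot base is at the bottom (305,395), the shaker at (371,183) with the bottle cap at (357,172) and the wheel hub at (406,187). The grip and trigger are near (388,230), and the balance pan is near (232,170). The scene view shows the same from behind: cap (286,238), hub (222,268), grip and trigger tops at (228,205) and (239,207).

```bash
cat >h.py <<'E'
import numpy as np,cv2
from scipy.spatial.transform import Rotation as R
def cam(d):
    K=np.array([[d["fx"],0,d["cx"]],[0,d["fy"],d["cy"]],[0,0,1]],float)
    return K,cv2.Rodrigues(np.array(d["rvec"],float))[0],np.array(d["tvec"],float).ravel()
def cloud(d):
    K,Rm,t=cam(d);v,u=np.mgrid[:400,:640];z=np.array(d["depth"],float)
    P=np.stack([(u-K[0,2])/K[0,0]*z,(v-K[1,2])/K[1,1]*z,z],-1)
    P=(P-t)@Rm; P[z==0]=np.nan; return P
def proj(d,p):
    K,Rm,t=cam(d);q=(np.atleast_2d(p)@Rm.T+t)@K.T;return q[:,:2]/q[:,2:]
def onplane(d,uv,z):
    K,Rm,t=cam(d);r=np.linalg.inv(K)@np.c_[np.atleast_2d(uv),np.ones(len(np.atleast_2d(uv)))].T
    r=(Rm.T@r).T;c=-Rm.T@t;return c+r*((z-c[2])/r[:,2])[:,None]
def tri(ds,uvs):
    A=[];b=[]
    for d,uv in zip(ds,uvs):
        K,Rm,t=cam(d);r=Rm.T@np.linalg.inv(K)@np.r_[uv,1];r/=np.linalg.norm(r);c=-Rm.T@t
        M=np.eye(3)-np.outer(r,r);A.append(M);b.append(M@c)
    return np.linalg.lstsq(np.vstack(A),np.hstack(b),rcond=None)[0]
E
python3 - <<'E'
from h import *
T=dict(np.load("top0.npz"));S=dict(np.load("scene0.npz"))
P=cloud(T);Q=cloud(S)
for n,u,v in[("cap",357,172),("hub",406,187),("grip",387,234),("pan",232,172),("plat",345,222),("spare",315,263),("jar",402,145)]:
    w=P[v-2:v+3,u-2:u+3].reshape(-1,3);print(n,np.round(np.nanmedian(w,0),4))
for n,u,v in[("cap",286,238),("hub",222,266),("grip",228,200),("trig",239,205),("pan",433,232)]:
    w=Q[v-1:v+2,u-1:u+2].reshape(-1,3);print("S",n,np.round(np.nanmedian(w,0),4))
# pan rectangle, platform rectangle from top depth
for n,X,zlo,zhi in[("pan",P,.066,.080),("plat",P,.072,.084)]:
    for roi in ([(190,275,130,235)] if n=="pan" else [(310,435,130,240)]):
        a,b,c,e=roi;m=np.zeros((400,640),bool);m[c:e,a:b]=1
        m&=(X[...,2]>zlo)&(X[...,2]<zhi);pts=X[m];r=cv2.minAreaRect((pts[:,:2]*1000).astype(np.float32));print(n,m.sum(),r,np.median(pts[:,2]))
# caps: blue mask centroid in each view
for n,d,(u,v) in[("T",T,(357,172)),("S",S,(286,238))]:
    hsv=cv2.cvtColor(d["image"],cv2.COLOR_BGR2HSV);m=cv2.inRange(hsv,(105,120,40),(128,255,255))
    k,l,st,ce=cv2.connectedComponentsWithStats(m);i=l[v,u];print(n,st[i],ce[i])
a=cv2.resize(T["image"][125:250,310:435],None,fx=4.6,fy=4.6,interpolation=cv2.INTER_CUBIC)
cv2.imwrite("pics/tc.png",a)
E
```

```text
cap [ 0.6092 -0.1286  0.217 ]
hub [ 0.5869 -0.2679  0.1444]
grip [ 0.4575 -0.2138  0.1589]
pan [0.6343 0.2155 0.0735]
plat [ 0.4962 -0.108   0.0795]
spare [ 0.3787 -0.026   0.1392]
jar [ 0.7079 -0.2606  0.1268]
S cap [ 0.615  -0.1292  0.2157]
S hub [ 0.5956 -0.2662  0.1431]
S grip [ 0.4536 -0.2141  0.1597]
S trig [ 0.4754 -0.1947  0.1602]
S pan [0.6434 0.2188 0.0734]
pan 2868 ((605.3674926757812, 214.6090087890625), (225.47601318359375, 157.083740234375), 9.323637008666992) 0.07376308283276527
plat 6276 ((611.1318359375, -179.4363250732422), (270.7485046386719, 310.2892761230469), 0.21026641130447388) 0.0786077629502798
T [     0      0    640    400 253675] [318.5809796  199.90699911]
S [274 227  23  25 409] [285.34718826 237.58190709]
```

View pics/tc.png

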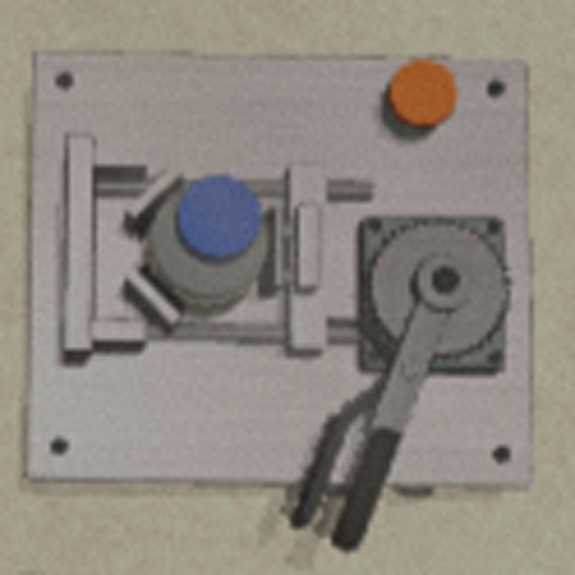

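The crop shows the hub at (445,280), the grip from (385,430) to (347,545) and the trigger to its left, ending at (300,522). The bottle cap is at (218,217) and the jar at (422,93). Opening will swing the lever towards image right.

```bash
cat >>h.py <<'E'
def step(s,pos,yaw):
    """shift in tool axes and turn (deg) to reach pos with tool straight down, tool y at world angle yaw (deg)"""
    R0=R.from_rotvec(s["eef_rot"]);y=np.radians(yaw)
    Y=np.array([np.cos(y),np.sin(y),0]);Z=np.array([0,0,-1.]);R1=R.from_matrix(np.c_[np.cross(Y,Z),Y,Z])
    return R0.inv().apply(np.array(pos)-s["tcp_pos"]),np.degrees((R0.inv()*R1).as_rotvec())
E
python3 - <<'E'
from h import *
from station import arm
T=dict(np.load("top0.npz"));S=dict(np.load("scene0.npz"))
s=arm.get_state();M=R.from_rotvec(s["eef_rot"]).as_matrix();print(M.round(3))
for n,d,(a,b,c,e) in[("T",T,(365,405,205,250)),("S",S,(215,255,185,240))]:
    P=cloud(d);g=cv2.cvtColor(d["image"],cv2.COLOR_BGR2GRAY);m=np.zeros((400,640),bool);m[c:e,a:b]=1
    m&=(P[...,2]>.145)&(P[...,2]<.175)
    k,l,st,ce=cv2.connectedComponentsWithStats(m.astype(np.uint8))
    for i in range(1,k):
        if st[i,4]>12:
            q=P[l==i];print(n,st[i,4],q.mean(0).round(4),cv2.minAreaRect((q[:,:2]*1000).astype(np.float32)))
# pan: contour by intensity
P=cloud(T);g=cv2.cvtColor(T["image"],cv2.COLOR_BGR2GRAY)
roi=(slice(130,240),slice(190,280));m=((g<150)&(P[...,2]>.068)&(P[...,2]<.079)).astype(np.uint8);mm=np.zeros_like(m);mm[roi]=m[roi]
mm=cv2.morphologyEx(mm,cv2.MORPH_OPEN,np.ones((5,5)))
q=P[mm>0];print(cv2.minAreaRect((q[:,:2]*1000).astype(np.float32)),q[:,2].mean())
for nm,d,(u,v) in(("cap",T,(357,172)),):
    hsv=cv2.cvtColor(d["image"],cv2.COLOR_BGR2HSV);print(hsv[v,u])
    m=cv2.inRange(hsv,(100,90,40),(130,255,255));k,l,st,ce=cv2.connectedComponentsWithStats(m);i=l[v,u];print(st[i],ce[i])
    print(tri([T,S],[ce[i],(285.35,237.6)]))
w=arm.get_image("wrist");K,Rm,t=cam(w);c=-Rm.T@t
print("wristcam in tool",M.T@(c-s["tcp_pos"]),"axis",M.T@Rm.T@[0,0,1],"right",M.T@Rm.T@[1,0,0],w["fx"])
print(step(s,(.49,-.2,.27),69),step(s,(.49,-.2,.27),-111))
E
```

```text
[[-0.97   0.241 -0.   ]
 [ 0.241  0.97  -0.002]
 [-0.    -0.002 -1.   ]]
T 84 [ 0.4761 -0.1954  0.1594] ((476.5130920410156, -196.1168975830078), (8.431608200073242, 65.60320281982422), 68.87864685058594)
T 161 [ 0.4656 -0.2201  0.159 ] ((466.4728088378906, -220.92996215820312), (14.018424034118652, 72.55073547363281), 68.63939666748047)
S 222 [ 0.47   -0.2215  0.1575] ((466.8826904296875, -221.38970947265625), (14.259232521057129, 72.3909683227539), 69.4720230102539)
S 123 [ 0.4796 -0.1966  0.1576] ((477.6741638183594, -196.6229248046875), (8.670708656311035, 65.48815155029297), 69.02101135253906)
((638.6126708984375, 219.1227264404297), (155.27403259277344, 151.00413513183594), 8.147234916687012) 0.07379452682121154
[114 102 135]
[349 164  17  17 230] [357.07391304 171.69565217]
[ 0.61132416 -0.12943201  0.21172574]
wristcam in tool [ 7.17429465e-02  8.07877600e-06 -1.44248321e-01] axis [-0.28153524 -0.00137361  0.95954991] right [-8.88227382e-04  9.99998920e-01  1.17090197e-03] 347.3248842182901
(array([-0.52379042, -0.57531613, -0.03841133]), array([-1.05521833e-01,  6.52505923e-03,  7.03160494e+00])) (array([-0.52379042, -0.57531613, -0.03841133]), array([-9.86152532e-03, -1.59478434e-01, -1.72968322e+02]))
```

Request:
arm_command --pt "0.085 -0.025 -0.03 0 0 0 0" --pt "0.085 -0.025 -0.03 0 0 0 0" --pt "0.085 -0.025 -0.03 0 0 0 0" --pt "0.085 -0.025 -0.03 0 0 0 0" --pt "0.085 -0.025 -0.03 0 0 0 0" --squeeze 20

```text
clock: 0.65
tcp_pos: [0.206, 0.3079, 0.231]
eef_rot: [0.381, 3.118, -0.001]
wrist_force: [1.4, -0.5, -0.4]
gripper_width: 1.001
grasp_force: 0.0
```

Request:
arm_command --pt "0.048 -0.025 -0.03 0 0 0 0" --pt "0.048 -0.025 -0.03 0 0 0 0" --pt "0.048 -0.025 -0.03 0 0 0 0" --pt "0.048 -0.025 -0.03 0 0 0 0" --pt "0.048 -0.025 -0.03 0 0 0 0"

```text
clock: 1.15
tcp_pos: [0.2911, 0.1322, 0.2313]
eef_rot: [0.381, 3.118, 0.0]
wrist_force: [1.0, -0.4, 0.3]
gripper_width: 0.565
grasp_force: 0.0
```

Request:
arm_command --pt "0.048 -0.025 -0.03 0 0 0 0" --pt "0.048 -0.025 -0.03 0 0 0 0" --pt "0.048 -0.025 -0.03 0 0 0 0" --pt "0.048 -0.025 -0.03 0 0 0 0" --pt "0.048 -0.025 -0.03 0 0 0 0"

```text
clock: 1.65
tcp_pos: [0.3762, -0.0437, 0.2312]
eef_rot: [0.383, 3.118, 0.0]
wrist_force: [0.7, 0.8, 0.6]
gripper_width: 0.565
grasp_force: 0.0
```

Request:
arm_command --pt "0.048 -0.025 -0.03 0 0 0 0" --pt "0.048 -0.025 -0.03 0 0 0 0" --pt "0.048 -0.025 -0.03 0 0 0 0" --pt "0.048 -0.025 -0.03 0 0 0 0" --pt "0.048 0 0 0 0 0 7.0"

```text
clock: 2.15
tcp_pos: [0.4456, -0.1864, 0.2304]
eef_rot: [0.583, 3.087, -0.002]
wrist_force: [-0.9, 0.6, -0.5]
gripper_width: 0.562
grasp_force: 0.0
```

```bash
python3 - <<'E'
from h import *
from station import arm
w=arm.get_image("wrist");s=arm.get_state();cv2.imwrite("pics/w1.png",w["image"])
print(np.round(s["joint_pos"],3),np.round(s["tcp_pos"],4))
P=cloud(w);m=((P[...,2]>.150)&(P[...,2]<.170)&(abs(P[...,0]-.47)<.09)&(abs(P[...,1]+.21)<.06))
k,l,st,ce=cv2.connectedComponentsWithStats(m.astype(np.uint8))
for i in range(1,k):
    if st[i,4]>100: q=P[l==i];print(st[i],q.mean(0).round(4),cv2.minAreaRect((q[:,:2]*1000).astype(np.float32)))
print(step(s,(.470,-.21,.122),69))
E
```

```text
[-0.394  0.205 -0.043  1.324 -0.    -0.016] [ 0.4445 -0.1846  0.2303]
[ 273  204   25  102 2148] [ 0.4629 -0.2207  0.1607] ((465.43609619140625, -222.41964721679688), (14.221845626831055, 71.7906265258789), 68.91068267822266)
[ 319  210   12   94 1107] [ 0.474  -0.1967  0.1611] ((476.3194274902344, -197.64303588867188), (7.758584499359131, 66.52291107177734), 68.78498840332031)
(array([-0.03324325, -0.01420908,  0.10828501]), array([-0.00575529, -0.07328525, -0.60539965]))
```

View pics/w1.png

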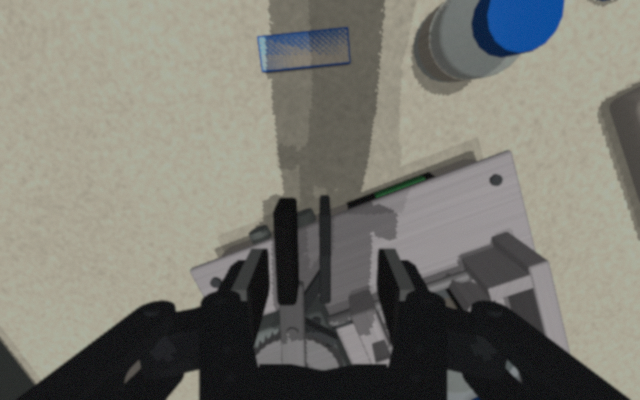

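The grip top appears at (287,250) and the trigger at (325,250), both between the fingers' span. All three views agree to about 1 mm.

Request:
arm_command --pt "0.048 -0.0165 -0.007 0 0 0 -0.6" --pt "0.048 -0.0165 -0.007 0 0 0 0" --pt "0.048 0 0 0.025 0 0 0" --pt "0.048 0 0 0.02 0 0 0" --pt "0.048 0 0 0 0 0 0"

```text
clock: 2.7
tcp_pos: [0.4677, -0.2059, 0.1833]
eef_rot: [-0.551, -3.086, -0.003]
wrist_force: [-1.4, 0.7, 0.6]
gripper_width: 0.559
grasp_force: 0.0
```

```bash
python3 - <<'E'
from h import *
from station import arm
s=arm.get_state();print(np.round(s["tcp_pos"],4),step(s,(.470,-.2103,.122),69))
E
```

```text
[ 0.4677 -0.2059  0.1833] (array([-0.00413877, -0.00331939,  0.06126684]), array([ 0.02786027, -0.39963357,  0.74850068]))
```

Request:
arm_command --pt "0.048 0 -0.0005 0.015 0 0 0" --pt "0.048 0 -0.0005 0.015 0 0 0" --pt "0.048 0 0 0.015 0 0 0" --pt "0.048 0 0 0.014 0 0 0" --pt "0.048 0 0 0 0 0 0"

```text
clock: 3.2
tcp_pos: [0.4685, -0.2074, 0.1265]
eef_rot: [-0.553, -3.09, -0.001]
wrist_force: [-1.3, 0.2, 0.6]
gripper_width: 0.56
grasp_force: 0.0
```

```bash
python3 - <<'E'
from h import *
from station import arm
w=arm.get_image("wrist")
s=arm.get_state();print(np.round(s["tcp_pos"],4),s["wrist_force"],step(s,(.470,-.2103,.122),69))
P=cloud(w);m=((P[...,2]>.150)&(P[...,2]<.170)&(abs(P[...,0]-.47)<.09)&(abs(P[...,1]+.21)<.06))
k,l,st,ce=cv2.connectedComponentsWithStats(m.astype(np.uint8))
for i in range(1,k):
    if st[i,4]>100: q=P[l==i];print(st[i],q.mean(0).round(4),cv2.minAreaRect((q[:,:2]*1000).astype(np.float32)))
cv2.imwrite("pics/w2.png",w["image"])
E
```

```text
[ 0.4692 -0.2078  0.1275] [0.54539972 0.00513941 0.55690569] (array([-0.00161779, -0.00209599,  0.00553535]), array([ 0.00600371, -0.07118546,  0.70273127]))
[ 261  210   43  157 6070] [ 0.4568 -0.2183  0.1607] ((463.62371826171875, -221.5055694580078), (14.257545471191406, 67.76927185058594), 68.78105926513672)
[ 342  220   30  147 3417] [ 0.4681 -0.1948  0.1604] ((474.8209228515625, -196.76634216308594), (8.318917274475098, 62.802486419677734), 68.8049087524414)
[ 217  264   46   82 1590] [ 0.4544 -0.231   0.1612] ((457.5400390625, -230.97413635253906), (23.391626358032227, 13.86838436126709), 16.681379318237305)
[ 383  264   47   82 1589] [ 0.473  -0.1808  0.1611] ((478.90728759765625, -178.72933959960938), (14.168015480041504, 23.115053176879883), 69.75682067871094)
```

View pics/w2.png

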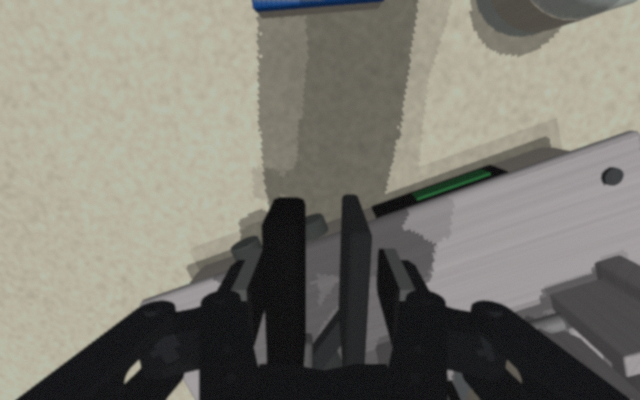

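Both fingers straddle the pair: the grip at (285,290) is nearly against the left finger, and the trigger at (355,290) has about 7 mm of clearance.

Request:
arm_command --pt "0.042 0 -0.003 0.002 0 0 0.7" --pt "0.042 0 0 0.002 0 0 0" --pt "0.042 0 0.001 0 0 0 0" --pt "0.042 0 0.001 0 0 0 0" --pt "0.042 0 0 0 0 0 0"

```text
clock: 3.75
tcp_pos: [0.4695, -0.2091, 0.1236]
eef_rot: [0.574, 3.088, -0.0]
wrist_force: [0.0, 0.0, 0.0]
gripper_width: 0.492
grasp_force: 0.0
```

```bash
cat >f.py <<'E'
from h import *
from station import arm
s=arm.get_state();M=R.from_rotvec(s["eef_rot"]);t=M.inv().apply(s["tcp_pos"])
Y=M.as_matrix()[:,1];H=np.array([.5918,-.2692])
p=np.array(s["tcp_pos"]);r=p[:2]-H
print("clk",s["clock"],"tcp",p.round(4),"yaw",np.degrees(np.arctan2(Y[1],Y[0])).round(2),"Ftool",M.inv().apply(s["wrist_force"]).round(1),"w mm",round(s["gripper_width"]*85.4,1),"grip",round(s["grasp_force"],1),"r",np.linalg.norm(r).round(4),"polar",np.degrees(np.arctan2(r[1],r[0])).round(2),"q6",round(s["joint_pos"][5],2))
E
python3 f.py
```

```text
clk 3.75 tcp [ 0.4695 -0.2091  0.1236] yaw 68.94 Ftool [-0.  0. -0.] w mm 42.0 grip 0.0 r 0.1363 polar 153.85 q6 -0.05
```

Request:
arm_command --pt "0.042 0 0.0004 0 0 0 0" --pt "0.042 0 0.0004 0 0 0 0" --pt "0.042 0 0.0004 0 0 0 0" --pt "0.042 0 0 0 0 0 0" --pt "0.042 0 0 0 0 0 0"

```text
clock: 4.25
tcp_pos: [0.4697, -0.2082, 0.1233]
eef_rot: [-0.575, -3.089, 0.0]
wrist_force: [-0.8, -1.5, 0.8]
gripper_width: 0.492
grasp_force: 0.5
```

```bash
python3 f.py
```

```text
clk 4.25 tcp [ 0.4697 -0.2082  0.1233] yaw 68.92 Ftool [ 0.3 -1.7 -0.8] w mm 42.0 grip 0.5 r 0.1365 polar 153.47 q6 -0.05
```

Request:
arm_command --pt "0.042 0 0.0003 0 0 0 0" --pt "0.042 0 0.0003 0 0 0 0" --pt "0.042 0 0.0003 0 0 0 0" --pt "0.042 0 0 0 0 0 0" --pt "0.042 0 0 0 0 0 0"

```text
clock: 4.75
tcp_pos: [0.4699, -0.2077, 0.1234]
eef_rot: [-0.575, -3.088, 0.001]
wrist_force: [-0.9, -3.4, 0.1]
gripper_width: 0.493
grasp_force: 1.9
```

```bash
python3 f.py
```

```text
clk 4.75 tcp [ 0.4699 -0.2077  0.1234] yaw 68.91 Ftool [-0.4 -3.5 -0.1] w mm 42.1 grip 1.9 r 0.1365 polar 153.21 q6 -0.05
```

Request:
arm_command --pt "0.042 0 0.0006 0 0 0 0" --pt "0.042 0 0.0006 0 0 0 0" --pt "0.042 0 0.0006 0 0 0 0" --pt "0.042 0 0 0 0 0 0" --pt "0.042 0 0 0 0 0 0"

```text
clock: 5.25
tcp_pos: [0.4702, -0.2068, 0.1233]
eef_rot: [-0.576, -3.088, 0.004]
wrist_force: [-2.3, -5.8, 1.0]
gripper_width: 0.491
grasp_force: 3.6
```

```bash
python3 f.py
```

```text
clk 5.25 tcp [ 0.4702 -0.2068  0.1233] yaw 68.87 Ftool [ 0.1 -6.3 -1. ] w mm 41.9 grip 3.6 r 0.1367 polar 152.86 q6 -0.04
```

Request:
arm_command --pt "0.042 0 0.001 0 0 0 0" --pt "0.042 0 0.001 0 0 0 0" --pt "0.042 0 0.001 0 0 0 0" --pt "0.042 0 0.001 0 0 0 0" --pt "0.042 0 0 0 0 0 0"

```text
clock: 5.75
tcp_pos: [0.4707, -0.2053, 0.1232]
eef_rot: [-0.579, -3.086, 0.012]
wrist_force: [-6.3, -12.4, -0.5]
gripper_width: 0.497
grasp_force: 7.0
```

```bash
python3 f.py
```

```text
clk 5.75 tcp [ 0.4707 -0.2053  0.1232] yaw 68.76 Ftool [  1.4 -13.8   0.6] w mm 42.4 grip 7.0 r 0.1369 polar 152.17 q6 -0.04
```

Request:
arm_command --pt "0.042 0 0.0007 0 0 0 0" --pt "0.042 0 0.0007 0 0 0 0" --pt "0.04 0 -0.0006 0 0 0 0" --pt "0.038 0 -0.001 0 0 0 0" --pt "0.038 0 0 0 0 0 0"

```text
clock: 6.25
tcp_pos: [0.4704, -0.2062, 0.1237]
eef_rot: [-0.58, -3.086, 0.014]
wrist_force: [-6.9, -13.0, 2.1]
gripper_width: 0.444
grasp_force: 11.2
```

```bash
python3 f.py
```

```text
clk 6.25 tcp [ 0.4704 -0.2062  0.1237] yaw 68.72 Ftool [  1.7 -14.6  -1.9] w mm 38.0 grip 11.2 r 0.1368 polar 152.57 q6 -0.04
```

```bash
cat >g.py <<'E'
from f import *
w=arm.get_image("wrist");P=cloud(w)
m=((P[...,2]>.152)&(P[...,2]<.170)&(np.linalg.norm(P[...,:2]-p[:2],axis=-1)<.07))
k,l,st,ce=cv2.connectedComponentsWithStats(m.astype(np.uint8))
for i in range(1,k):
    if st[i,4]>800:
        q=(P[l==i]-p)@M.as_matrix();r=cv2.minAreaRect((q[:,:2]*1000).astype(np.float32));print(st[i,:5],"tool mm",np.round(r[0],1),np.round(r[1],1),round(r[2],1), "y10/90 mid-rows",np.percentile(q[abs(q[:,0]-.015)<.004,1]*1000,[3,97]).round(1) if (abs(q[:,0]-.015)<.004).any() else "")
E
python3 g.py
```

```text
clk 6.25 tcp [ 0.4704 -0.2062  0.1237] yaw 68.72 Ftool [  1.7 -14.6  -1.9] w mm 38.0 grip 11.2 r 0.1368 polar 152.57 q6 -0.04
[ 222  211   89  156 7194] tool mm [  3.8 -19.2] [61.9 27.8] 1.7 y10/90 mid-rows [-28.9  -5.3]
[ 347  223   78  143 4577] tool mm [-0.5 21.4] [60.3 22.3] 1.5 y10/90 mid-rows [10.8 30.3]
```

```bash
cat >g.py <<'E'
from f import *
w=arm.get_image("wrist");P=cloud(w);q=(P.reshape(-1,3)-p)@M.as_matrix();z=P[...,2].ravel()
m=(z>.156)&(z<.166)&(abs(q[:,1])<.06)
for x in(.022,.028):
    y=np.sort(q[m&(abs(q[:,0]-x)<.002),1]*1000);g=np.where(np.diff(y)>1.5)[0]
    e=np.r_[0,g+1],np.r_[g,len(y)-1];print("x",x,[(y[a].round(1),y[b].round(1)) for a,b in zip(*e) if b-a>5])
E
python3 g.py
```

```text
clk 6.3 tcp [ 0.4704 -0.2061  0.1237] yaw 68.72 Ftool [  1.3 -15.3  -2.1] w mm 38.4 grip 11.2 r 0.1368 polar 152.55 q6 -0.04
x 0.022 [(np.float64(-18.6), np.float64(-4.8)), (np.float64(10.9), np.float64(18.9))]
x 0.028 [(np.float64(-18.7), np.float64(-4.8)), (np.float64(10.9), np.float64(18.9))]
```

The grip face is at the left pad (-18.7 mm) and the trigger is at the right pad (+18.9 mm). The lean is about 15 N, so I start the squeeze while topping it up to about 17 N.

Request:
arm_command --pt "0.0375 0 0.0003 0 0 0 0" --pt "0.037 0 0.0003 0 0 0 0" --pt "0.0365 0 0 0 0 0 0" --pt "0.036 0 0 0 0 0 0" --pt "0.036 0 0 0 0 0 0"

```text
clock: 6.85
tcp_pos: [0.4705, -0.2056, 0.1239]
eef_rot: [-0.58, -3.086, 0.014]
wrist_force: [-7.6, -13.6, 3.0]
gripper_width: 0.425
grasp_force: 11.9
```

```bash
python3 g.py
```

```text
clk 6.85 tcp [ 0.4705 -0.2056  0.1239] yaw 68.72 Ftool [  2.1 -15.4  -2.8] w mm 36.3 grip 11.9 r 0.1369 polar 152.34 q6 -0.04
x 0.022 [(np.float64(-17.2), np.float64(-3.5)), (np.float64(9.7), np.float64(17.9))]
x 0.028 [(np.float64(-17.1), np.float64(-3.2)), (np.float64(9.8), np.float64(17.8))]
```

Request:
arm_command --pt "0.0355 0 0.0004 0 0 0 0" --pt "0.035 0 0.0004 0 0 0 0" --pt "0.0345 0 0 0 0 0 0" --pt "0.034 0 0 0 0 0 0" --pt "0.034 0 0 0 0 0 0"

```text
clock: 7.4
tcp_pos: [0.4708, -0.205, 0.1241]
eef_rot: [-0.58, -3.086, 0.015]
wrist_force: [-8.2, -13.7, 5.4]
gripper_width: 0.399
grasp_force: 12.9
```

```bash
python3 g.py
```

```text
clk 7.4 tcp [ 0.4708 -0.205   0.1241] yaw 68.72 Ftool [  2.7 -15.8  -5.3] w mm 34.1 grip 12.9 r 0.137 polar 152.05 q6 -0.03
x 0.022 [(np.float64(-15.9), np.float64(-2.1)), (np.float64(8.6), np.float64(16.7))]
x 0.028 [(np.float64(-15.7), np.float64(-1.8)), (np.float64(8.6), np.float64(16.7))]
```

```bash
cat >>g.py <<'E'
def lev(P):
    m=(z>.156)&(z<.166)&(q[:,0]>.016)&(q[:,0]<.05)&(abs(q[:,1]+.01)<.014)
    G=P.reshape(-1,3)[m][:,:2].astype(np.float32);v=cv2.fitLine(G,cv2.DIST_L2,0,.01,.01).ravel();return np.degrees(np.arctan2(v[1],v[0]))%180,G.mean(0)
a,c=lev(P);d=c-H;print("grip line deg",round(float(a),2),"centre polar",np.degrees(np.arctan2(d[1],d[0])).round(2),c.round(4))
E
python3 g.py; python3 - <<'E'
from h import *
from station import arm
d=arm.get_image("scene");np.savez("scene1.npz",**d);P=cloud(d)
m=np.zeros((400,640),bool);m[180:240,210:260]=1
cv2.imwrite("pics/sc1.png",cv2.resize(d["image"][170:300,180:310],None,fx=4.5,fy=4.5,interpolation=cv2.INTER_CUBIC))
E
```

```text
clk 7.45 tcp [ 0.4708 -0.205   0.1241] yaw 68.71 Ftool [  2.7 -15.5  -4.9] w mm 34.3 grip 12.9 r 0.137 polar 152.05 q6 -0.03
x 0.022 [(np.float64(-15.9), np.float64(-2.1)), (np.float64(8.6), np.float64(16.6))]
x 0.028 [(np.float64(-15.7), np.float64(-1.8)), (np.float64(8.6), np.float64(16.8))]
grip line deg 154.31 centre polar 156.07 [ 0.4437 -0.2035]
```

View pics/sc1.png

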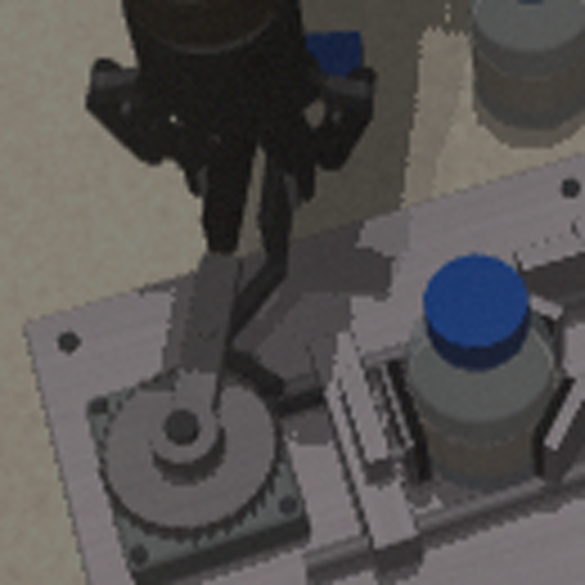

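The lever is leaning tight at about 16 N net and the trigger is coming in at a low force (about 4-5 N). I continue.

Request:
arm_command --pt "0.0335 0 0 0 0 0 0" --pt "0.033 0 0 -0.0005 0 0 0" --pt "0.032 0 0 -0.0005 0 0 0" --pt "0.0315 0 0 0 0 0 0" --pt "0.031 0 0 0 0 0 0"

```text
clock: 8.05
tcp_pos: [0.4706, -0.2053, 0.1245]
eef_rot: [-0.58, -3.085, 0.016]
wrist_force: [-7.8, -16.7, 0.9]
gripper_width: 0.366
grasp_force: 15.6
```

```bash
python3 g.py
```

```text
clk 8.05 tcp [ 0.4706 -0.2053  0.1245] yaw 68.71 Ftool [  1.3 -18.4  -0.7] w mm 31.3 grip 15.6 r 0.137 polar 152.2 q6 -0.03
x 0.022 [(np.float64(-14.3), np.float64(-0.4)), (np.float64(6.3), np.float64(14.4))]
x 0.028 [(np.float64(-14.1), np.float64(-0.1)), (np.float64(6.2), np.float64(14.1))]
grip line deg 153.09 centre polar 155.63 [ 0.4443 -0.2024]
```

Request:
arm_command --pt "0.0305 0 -0.0004 0 0 0 0" --pt "0.03 0 -0.0004 0 0 0 0" --pt "0.029 0 -0.0005 0 0 0 0" --pt "0.028 0 -0.0004 0 0 0 0" --pt "0.028 0 0 0 0 0 0"

```text
clock: 8.6
tcp_pos: [0.47, -0.2068, 0.1247]
eef_rot: [-0.58, -3.086, 0.015]
wrist_force: [-7.2, -14.7, 2.4]
gripper_width: 0.335
grasp_force: 16.5
```

```bash
python3 g.py
```

```text
clk 8.6 tcp [ 0.47   -0.2068  0.1247] yaw 68.71 Ftool [  1.4 -16.3  -2.2] w mm 28.6 grip 16.5 r 0.1368 polar 152.89 q6 -0.04
x 0.022 [(np.float64(-12.9), np.float64(1.0)), (np.float64(3.7), np.float64(11.6))]
x 0.028 [(np.float64(-12.8), np.float64(1.3)), (np.float64(3.3), np.float64(11.1))]
grip line deg 150.23 centre polar 155.58 [ 0.4442 -0.2022]
```

Trigger in: 28.6 mm at the pinch, so the pawl is clear. Now I walk the lever open about the hub.

Request:
arm_command --pt "0.0275 0.0002 -0.0024 0 0 0 -1.0" --pt "0.0275 0.0002 -0.0024 0 0 0 -1.0" --pt "0.0275 0.0002 -0.0024 0 0 0 -1.0" --pt "0.0275 0.0002 -0.0024 0 0 0 -1.0" --pt "0.0275 0.0002 -0.0024 0 0 0 -1.0"

```text
clock: 9.15
tcp_pos: [0.4652, -0.217, 0.1247]
eef_rot: [-0.443, -3.108, 0.012]
wrist_force: [-8.7, -12.1, 3.8]
gripper_width: 0.327
grasp_force: 14.3
```

```bash
python3 g.py
```

```text
clk 9.15 tcp [ 0.4652 -0.217   0.1247] yaw 73.79 Ftool [  5.  -14.1  -3.6] w mm 27.9 grip 14.3 r 0.137 polar 157.59 q6 -0.15
x 0.022 [(np.float64(-12.2), np.float64(1.7)), (np.float64(3.3), np.float64(11.2))]
x 0.028 [(np.float64(-12.0), np.float64(11.0))]
grip line deg 153.96 centre polar 160.1 [ 0.4393 -0.214 ]
```

Request:
arm_command --pt "0.0275 0.0001 -0.0036 0 0 0 -1.5" --pt "0.0275 0.0001 -0.0036 0 0 0 -1.5" --pt "0.0275 0.0001 -0.0036 0 0 0 -1.5" --pt "0.0275 0.0001 -0.0036 0 0 0 -1.5" --pt "0.0275 0.0001 -0.0036 0 0 0 -1.5"

```text
clock: 9.7
tcp_pos: [0.4593, -0.2337, 0.1247]
eef_rot: [-0.238, -3.127, 0.01]
wrist_force: [-11.4, -10.1, 6.8]
gripper_width: 0.328
grasp_force: 13.2
```

```bash
python3 g.py
```

```text
clk 9.7 tcp [ 0.4593 -0.2337  0.1247] yaw 81.3 Ftool [  9.7 -11.8  -6.7] w mm 28.0 grip 13.2 r 0.1372 polar 164.98 q6 -0.31
x 0.022 [(np.float64(-12.2), np.float64(1.7)), (np.float64(3.3), np.float64(11.3))]
x 0.028 [(np.float64(-11.7), np.float64(11.2))]
grip line deg 161.94 centre polar 167.5 [ 0.4334 -0.2341]
```

Request:
arm_command --pt "0.0275 0.001 -0.0036 -0.0004 0 0 -1.5" --pt "0.0275 0.001 -0.0036 -0.0004 0 0 -1.5" --pt "0.0275 0.001 -0.0036 -0.0004 0 0 -1.5" --pt "0.0275 0.001 -0.0036 -0.0004 0 0 -1.5" --pt "0.0275 0.001 -0.0036 0 0 0 -1.5"

```text
clock: 10.25
tcp_pos: [0.4557, -0.251, 0.125]
eef_rot: [-0.031, -3.141, 0.008]
wrist_force: [1.4, -11.0, -8.2]
gripper_width: 0.329
grasp_force: 11.2
```

```bash
python3 g.py
```

```text
clk 10.25 tcp [ 0.4557 -0.251   0.125 ] yaw 88.86 Ftool [ -1.6 -10.9   8.2] w mm 28.1 grip 11.2 r 0.1374 polar 172.37 q6 -0.48
x 0.022 [(np.float64(-11.8), np.float64(2.1)), (np.float64(3.7), np.float64(11.7))]
x 0.028 [(np.float64(-11.7), np.float64(11.2))]
grip line deg 169.8 centre polar 174.91 [ 0.43   -0.2548]
```

Request:
arm_command --pt "0.0275 0.0004 -0.0036 0.0003 0 0 -1.5" --pt "0.0275 0.0004 -0.0036 0.0003 0 0 -1.5" --pt "0.0275 0.0004 -0.0036 0 0 0 -1.5" --pt "0.0275 0.0004 -0.0036 0 0 0 -1.5" --pt "0.0275 0.0004 -0.0036 0 0 0 -1.5"

```text
clock: 10.8
tcp_pos: [0.4543, -0.2689, 0.1249]
eef_rot: [0.175, -3.136, 0.007]
wrist_force: [-1.2, -11.0, -3.9]
gripper_width: 0.32
grasp_force: 11.2
```

```bash
python3 g.py
```

```text
clk 10.8 tcp [ 0.4543 -0.2689  0.1249] yaw 96.38 Ftool [  2.4 -10.8   4. ] w mm 27.4 grip 11.2 r 0.1375 polar 179.87 q6 -0.64
x 0.022 [(np.float64(-11.9), np.float64(2.1)), (np.float64(3.7), np.float64(11.7))]
x 0.028 [(np.float64(-11.5), np.float64(11.2))]
grip line deg 177.63 centre polar -177.6 [ 0.4293 -0.276 ]
```

Going well; 25° left.

Request:
arm_command --pt "0.0275 0.0005 -0.0036 0 0 0 -1.5" --pt "0.0275 0.0005 -0.0036 0 0 0 -1.5" --pt "0.0275 0.0005 -0.0036 0 0 0 -1.5" --pt "0.0275 0.0005 -0.0036 0 0 0 -1.5" --pt "0.0275 0.0005 -0.0036 0 0 0 -1.5"

```text
clock: 11.35
tcp_pos: [0.4553, -0.2868, 0.1249]
eef_rot: [0.38, -3.118, 0.007]
wrist_force: [0.2, -9.8, -5.4]
gripper_width: 0.323
grasp_force: 10.6
```

Request:
arm_command --pt "0.0275 0.0005 -0.0036 0 0 0 -1.5" --pt "0.0275 0.0005 -0.0036 0 0 0 -1.5" --pt "0.0275 0.0005 -0.0036 0 0 0 -1.5" --pt "0.0275 0.0005 -0.0036 0 0 0 -1.5" --pt "0.0275 0.0005 -0.0036 0 0 0 -1.5"

```text
clock: 11.85
tcp_pos: [0.4586, -0.3044, 0.1249]
eef_rot: [-0.584, 3.086, -0.006]
wrist_force: [1.8, -7.8, -5.1]
gripper_width: 0.326
grasp_force: 10.0
```

```bash
python3 g.py
```

```text
clk 11.85 tcp [ 0.4586 -0.3044  0.1249] yaw 111.42 Ftool [ 1.2 -7.9  5.1] w mm 27.9 grip 10.0 r 0.1377 polar -165.21 q6 -0.96
x 0.022 [(np.float64(-11.8), np.float64(2.1)), (np.float64(3.7), np.float64(11.7))]
x 0.028 [(np.float64(-11.3), np.float64(11.3))]
grip line deg 12.81 centre polar -162.68 [ 0.4363 -0.3177]
```

Request:
arm_command --pt "0.0275 0.0005 -0.0036 0 0 0 -1.5" --pt "0.0275 0.0005 -0.0036 0 0 0 -1.5" --pt "0.0275 0.0005 -0.0036 0 0 0 -1.5" --pt "0.0275 0.0005 -0.0036 0 0 0 -1.5" --pt "0.0275 0.0005 -0.0036 0 0 0 -1.5"

```text
clock: 12.4
tcp_pos: [0.4642, -0.3214, 0.1249]
eef_rot: [-0.785, 3.041, -0.005]
wrist_force: [2.5, -7.3, -5.7]
gripper_width: 0.326
grasp_force: 9.4
```

Request:
arm_command --pt "0.0275 0.0003 -0.0018 0 0 0 -0.8" --pt "0.0275 0.0003 -0.0018 0 0 0 -0.8" --pt "0.0275 0.0003 -0.0018 0 0 0 -0.8" --pt "0.0275 0.0002 -0.0012 0 0 0 -0.5" --pt "0.0275 0 0 0 0 0 0"

```text
clock: 12.9
tcp_pos: [0.4655, -0.3251, 0.1249]
eef_rot: [-0.862, 3.02, 0.003]
wrist_force: [1.5, -0.8, -2.7]
gripper_width: 0.326
grasp_force: 5.6
```

```bash
python3 g.py
```

```text
clk 12.9 tcp [ 0.4655 -0.3251  0.1249] yaw 121.87 Ftool [-0.8 -1.5  2.7] w mm 27.9 grip 5.6 r 0.1382 polar -156.13 q6 -1.17
x 0.022 [(np.float64(-10.8), np.float64(12.5))]
x 0.028 [(np.float64(-10.2), np.float64(12.2))]
grip line deg 23.23 centre polar -153.68 [ 0.4456 -0.3415]
```

Request:
arm_command --pt "0.0275 0 -0.001 0 0 0 0" --pt "0.0275 0 -0.001 0 0 0 0" --pt "0.0275 0 -0.001 0 0 0 0" --pt "0.0275 0 0 0 0 0 0" --pt "0.0275 0 0 0 0 0 0"

```text
clock: 13.45
tcp_pos: [0.4656, -0.3261, 0.1248]
eef_rot: [0.863, -3.019, -0.008]
wrist_force: [-3.3, 6.1, 0.7]
gripper_width: 0.325
grasp_force: 3.1
```

```bash
python3 g.py
```

```text
clk 13.45 tcp [ 0.4656 -0.3261  0.1248] yaw 121.9 Ftool [-0.5  6.9 -0.7] w mm 27.7 grip 3.1 r 0.1384 polar -155.72 q6 -1.17
x 0.022 [(np.float64(-9.7), np.float64(12.1))]
x 0.028 [(np.float64(-8.8), np.float64(11.6))]
grip line deg 24.83 centre polar -153.56 [ 0.4457 -0.3419]
```

The lever is hard against its open stop: the force reversed to +7 N with no movement. Now I let go and back off.

Request:
arm_command --pt "0.034 0 0.002 0 0 0 0" --pt "0.04 0 0.002 0 0 0 0" --pt "0.046 0 0.002 0 0 0 0" --pt "0.05 0 0.0015 0 0 0 0" --pt "0.05 0 0.001 0 0 0 0"

```text
clock: 14.0
tcp_pos: [0.4627, -0.3221, 0.1259]
eef_rot: [-0.861, 3.021, -0.004]
wrist_force: [0.4, 0.5, 0.5]
gripper_width: 0.585
grasp_force: 0.0
```

```bash
python3 g.py
```

```text
clk 14.0 tcp [ 0.4627 -0.3221  0.1259] yaw 121.82 Ftool [-0.6  0.2 -0.5] w mm 49.9 grip 0.0 r 0.1395 polar -157.7 q6 -1.16
x 0.022 [(np.float64(-14.6), np.float64(-0.7)), (np.float64(15.3), np.float64(23.5))]
x 0.028 [(np.float64(-14.1), np.float64(0.0)), (np.float64(16.6), np.float64(21.1))]
grip line deg 22.16 centre polar -153.71 [ 0.4453 -0.3416]
```

Released with the lever still at the stop and the trigger back out. I centre and rise.

Request:
arm_command --pt "0.052 0 0.003 0 0 0 0" --pt "0.052 0 0 -0.01 0 0 0" --pt "0.052 0 0 -0.025 0 0 0" --pt "0.052 0 0 -0.04 0 0 0" --pt "0.052 0 0 -0.045 0 0 0"

```text
clock: 14.55
tcp_pos: [0.4601, -0.3184, 0.2462]
eef_rot: [0.861, -3.02, -0.002]
wrist_force: [1.0, -1.0, 0.4]
gripper_width: 0.609
grasp_force: 0.0
```

```bash
python3 - <<'E'
from f import *
print(step(s,(.575,-.1295,.25),90))
T=arm.get_image("top");P=cloud(T);m=(P[...,2]>.15)&(P[...,2]<.17)
d=P[...,:2]-H;r=np.linalg.norm(d,axis=-1);m&=(r>.09)&(r<.18);print(np.degrees(np.arctan2(d[m][:,1],d[m][:,0])).round(0)[:5],m.sum())
w=P[165:180,350:365].reshape(-1,3);w=w[w[:,2]>.20];print(w.mean(0),len(w))
E
```

```text
clk 14.55 tcp [ 0.4601 -0.3184  0.2462] yaw 121.83 Ftool [-0.3 -1.4 -0.4] w mm 52.0 grip 0.0 r 0.1406 polar -159.53 q6 -1.16
(array([-0.19726164,  0.09987269, -0.00378401]), array([ 0.08730082, -0.08947123, 31.82513829]))
[71. 73. 73. 73. 74.] 282
[ 0.60935989 -0.12872901  0.21658979] 217
```

Request:
arm_command --pt "0.08 -0.0394 0.02 -0.004 0 0 0" --pt "0.08 -0.0394 0.02 0 0 0 0" --pt "0.08 -0.0394 0.02 0 0 0 0" --pt "0.08 -0.0394 0.02 0 0 0 0" --pt "0.08 -0.0394 0.02 0 0 0 0"

```text
clock: 15.1
tcp_pos: [0.5764, -0.1286, 0.2503]
eef_rot: [-0.861, 3.02, -0.002]
wrist_force: [-0.1, -1.1, -0.0]
gripper_width: 0.94
grasp_force: 0.0
```

Request:
arm_command --pt "0.08 0 0 0 0 0 8.0" --pt "0.08 0 0 0 0 0 8.0" --pt "0.08 0 0 0 0 0 8.0" --pt "0.08 0 0 0 0 0 7.8" --pt "0.08 0 0 0 0 0 0"

```text
clock: 15.6
tcp_pos: [0.5757, -0.1299, 0.25]
eef_rot: [-0.001, 3.141, -0.001]
wrist_force: [0.2, -0.1, 0.3]
gripper_width: 0.938
grasp_force: 0.0
```

```bash
python3 - <<'E'
from f import *
w=arm.get_image("wrist");P=cloud(w);cv2.imwrite("pics/w3.png",w["image"])
hsv=cv2.cvtColor(w["image"],cv2.COLOR_BGR2HSV);b=cv2.inRange(hsv,(100,90,30),(130,255,255))>0
m=b&(P[...,2]>.210)&(P[...,2]<.225);q=P[m];print(m.sum(),cv2.minEnclosingCircle((q[:,:2]*1000).astype(np.float32)),q.mean(0))
S=dict(np.load("scene0.npz"));T=dict(np.load("top0.npz"))
for d in(S,T):
    P=cloud(d);hsv=cv2.cvtColor(d["image"],cv2.COLOR_BGR2HSV);b=cv2.inRange(hsv,(100,90,30),(130,255,255))>0
    m=b&(P[...,2]>.213)&(P[...,2]<.221);q=P[m];print(m.sum(),cv2.minEnclosingCircle((q[:,:2]*1000).astype(np.float32)))
print(step(s,(.611,-.1295,.19),90))
E
```

```text
clk 15.6 tcp [ 0.5757 -0.1299  0.25  ] yaw 90.05 Ftool [-0.2 -0.1 -0.3] w mm 80.1 grip 0.0 r 0.1402 polar 96.61 q6 -0.22
4716 ((610.0267944335938, -130.4044189453125), 23.444168090820312) [ 0.60789522 -0.13044365  0.21728034]
375 ((611.7498168945312, -129.11553955078125), 23.580841064453125)
212 ((609.8517456054688, -129.12677001953125), 22.456331253051758)
(array([-0.03527419,  0.00043298,  0.05999825]), array([-0.0259821 ,  0.05726263,  0.05357733]))
```

View pics/w3.png

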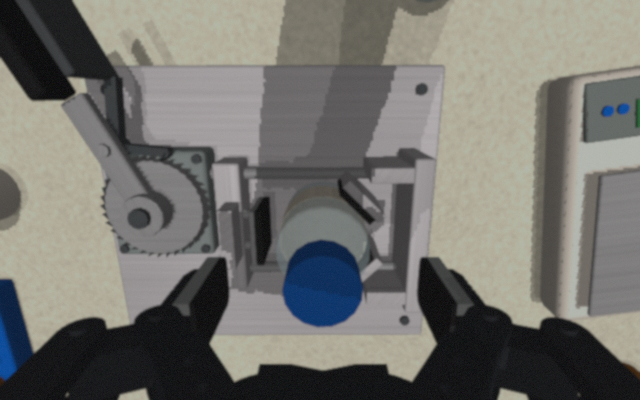

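The lever is open, the pad has left the bottle (gap visible near (268,230)) and the cap is at (322,282), which gives (0.6105, -0.130) with its top at 0.217. I go down on the cap.

Request:
arm_command --pt "0.08 -0.0175 0 0 0 0 0" --pt "0.08 -0.0175 0 0 0 0 0" --pt "0.08 0 0 0.025 0 0 0" --pt "0.08 0 0 0.025 0 0 0" --pt "0.07 0 0 0.014 0 0 0" --squeeze 40

```text
clock: 16.15
tcp_pos: [0.6096, -0.1298, 0.1832]
eef_rot: [0.005, -3.139, -0.001]
wrist_force: [-1.1, 0.1, -0.6]
gripper_width: 0.823
grasp_force: 0.0
```

Request:
arm_command --pt "0.06 0 0 0 0 0 0" --pt "0.052 0 0 0 0 0 0" --pt "0.048 0 0 0 0 0 0" --pt "0.044 0 0 0 0 0 0" --pt "0.04 0 0 0 0 0 0"

```text
clock: 16.65
tcp_pos: [0.6114, -0.1303, 0.1872]
eef_rot: [-0.001, 3.138, -0.002]
wrist_force: [-0.3, -1.2, 4.5]
gripper_width: 0.539
grasp_force: 42.2
```

```bash
python3 f.py
```

```text
clk 16.65 tcp [ 0.6114 -0.1303  0.1872] yaw 90.05 Ftool [ 0.3 -1.2 -4.5] w mm 46.0 grip 42.2 r 0.1403 polar 81.98 q6 -0.21
```

Request:
arm_command --pt "0.04 0 0 -0.002 0 0 0" --pt "0.04 0 0 -0.004 0 0 0" --pt "0.04 0 0 -0.006 0 0 0" --pt "0.04 0 0 -0.008 0 0 0" --pt "0.04 0 0 -0.01 0 0 0"

```text
clock: 17.15
tcp_pos: [0.6102, -0.1301, 0.2153]
eef_rot: [0.001, -3.14, 0.001]
wrist_force: [2.1, -2.4, -5.3]
gripper_width: 0.532
grasp_force: 41.8
```

```bash
python3 f.py
```

```text
clk 17.15 tcp [ 0.6102 -0.1301  0.2153] yaw 90.02 Ftool [-2.1 -2.4  5.3] w mm 45.4 grip 41.8 r 0.1403 polar 82.46 q6 -0.21
```

Request:
arm_command --pt "0.04 0 0 -0.014 0 0 0" --pt "0.04 0 0 -0.016 0 0 0" --pt "0.04 0 0 -0.016 0 0 0" --pt "0.04 0 0 -0.016 0 0 0" --pt "0.04 0 0 -0.01 0 0 0"

```text
clock: 17.65
tcp_pos: [0.6102, -0.1291, 0.2896]
eef_rot: [-0.002, 3.14, 0.002]
wrist_force: [-0.8, 0.3, -4.2]
gripper_width: 0.539
grasp_force: 42.2
```

Request:
arm_command --pt "0.04 -0.001 0.008 0 0 0 0" --pt "0.04 -0.002 0.016 0 0 0 0" --pt "0.04 -0.002 0.025 0 0 0 0" --pt "0.04 -0.002 0.028 0 0 0 0" --pt "0.04 -0.002 0.028 0 0 0 0"

```text
clock: 18.15
tcp_pos: [0.6186, -0.0223, 0.2858]
eef_rot: [0.002, -3.139, -0.002]
wrist_force: [0.8, 0.1, -4.2]
gripper_width: 0.537
grasp_force: 42.2
```

Request:
arm_command --pt "0.04 -0.002 0.028 0 0 0 0" --pt "0.04 -0.002 0.028 0 0 0 0" --pt "0.04 -0.002 0.028 0 0 0 0" --pt "0.04 -0.002 0.028 0 0 0 0" --pt "0.04 -0.002 0.028 0 0 0 0"

```text
clock: 18.65
tcp_pos: [0.6281, 0.118, 0.2858]
eef_rot: [0.003, -3.138, -0.001]
wrist_force: [0.6, 0.2, -4.5]
gripper_width: 0.542
grasp_force: 42.2
```

Request:
arm_command --pt "0.04 -0.002 0.028 0 0 0 0" --pt "0.04 -0.002 0.025 0 0 0 0" --pt "0.04 -0.002 0.016 0 0 0 0" --pt "0.04 -0.001 0.008 0 0 0 0" --pt "0.04 0 0 0 0 0 0"

```text
clock: 19.15
tcp_pos: [0.6358, 0.1934, 0.2864]
eef_rot: [0.004, -3.14, 0.001]
wrist_force: [-0.6, -0.0, -4.3]
gripper_width: 0.534
grasp_force: 42.2
```

```bash
python3 - <<'E'
from f import *
print(s["joint_pos"])
w=arm.get_image("wrist");cv2.imwrite("pics/w4.png",w["image"])
t=arm.get_image("top");cv2.imwrite("pics/t4.png",cv2.resize(t["image"][120:250,180:310],None,fx=4.4,fy=4.4,interpolation=cv2.INTER_CUBIC))
S=dict(np.load("scene0.npz"));P=cloud(S);g=cv2.cvtColor(S["image"],cv2.COLOR_BGR2GRAY)
m=((P[...,2]>.066)&(P[...,2]<.081)&(g<g[232,433]+22)&(P[...,1]>.1)&(P[...,0]>.54)).astype(np.uint8)
m=cv2.morphologyEx(m,cv2.MORPH_OPEN,np.ones((5,5)));q=P[m>0];print("pan scene",cv2.minAreaRect((q[:,:2]*1000).astype(np.float32)))
E
```

```text
clk 19.15 tcp [0.6358 0.1934 0.2864] yaw 90.14 Ftool [0.6 0.  4.3] w mm 45.6 grip 42.2 r 0.4647 polar 84.56 q6 0.29
[2.95311392e-01 5.93763339e-01 6.80050386e-01 1.65863396e+00
 4.28455255e-05 2.92925783e-01]
pan scene ((637.8863525390625, 219.9190673828125), (156.34335327148438, 157.49827575683594), 8.380654335021973)
```

View pics/w4.png

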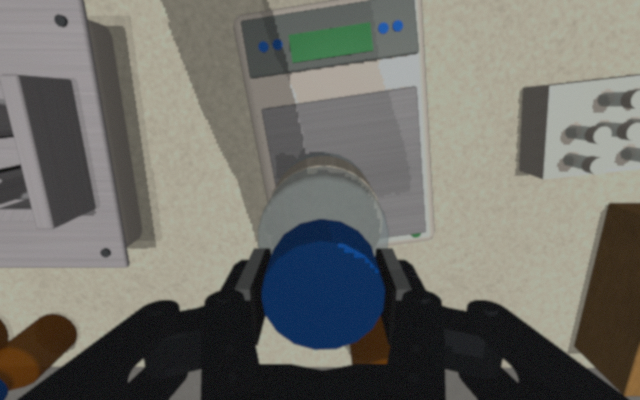

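The bottle is upright in the gripper, above the pan and about 26 mm right of its middle (pan at about (345,150) in the wrist view; two views give (0.638, 0.2195)).

Request:
arm_command --pt "0.04 -0.001 0.008 0 0 0 0" --pt "0.04 -0.001 0.012 0 0 0 0" --pt "0.04 0 0.006 0.01 0 0 0" --pt "0.04 0 0 0.016 0 0 0" --pt "0.04 0 0 0.018 0 0 0"

```text
clock: 19.75
tcp_pos: [0.6384, 0.2189, 0.2425]
eef_rot: [-0.002, 3.141, 0.0]
wrist_force: [-0.6, -0.3, -4.3]
gripper_width: 0.536
grasp_force: 42.3
```

Request:
arm_command --pt "0.04 0 0 0.018 0 0 0" --pt "0.04 0 0 0.014 0 0 0" --pt "0.04 0 0 0.01 0 0 0" --pt "0.04 0 0 0.004 0 0 0" --pt "0.04 0 0 0 0 0 0"

```text
clock: 20.25
tcp_pos: [0.6379, 0.2182, 0.1965]
eef_rot: [0.001, -3.14, 0.001]
wrist_force: [0.6, 0.6, -3.5]
gripper_width: 0.54
grasp_force: 42.3
```

```bash
python3 f.py
```

```text
clk 20.25 tcp [0.6379 0.2182 0.1965] yaw 90.04 Ftool [-0.6  0.6  3.5] w mm 46.1 grip 42.3 r 0.4896 polar 84.59 q6 0.33
```

Request:
arm_command --pt "0.04 0 0.001 0.003 0 0 0" --pt "0.04 0 0 0.003 0 0 0" --pt "0.04 0 0 0.003 0 0 0" --pt "0.04 0 0 0.002 0 0 0" --pt "0.04 0 0 0 0 0 0"

```text
clock: 20.75
tcp_pos: [0.638, 0.219, 0.1859]
eef_rot: [0.001, -3.141, 0.0]
wrist_force: [0.1, 0.0, -3.1]
gripper_width: 0.534
grasp_force: 42.3
```

Request:
arm_command --pt "0.04 0 0 0.001 0 0 0" --pt "0.04 0 0 0.001 0 0 0" --pt "0.04 0 0 0.0005 0 0 0" --pt "0.04 0 0 0 0 0 0" --pt "0.04 0 0 0 0 0 0"

```text
clock: 21.25
tcp_pos: [0.6383, 0.2192, 0.1838]
eef_rot: [-0.001, 3.142, 0.0]
wrist_force: [-1.0, 0.0, -3.8]
gripper_width: 0.537
grasp_force: 42.3
```

```bash
python3 f.py
```

```text
clk 21.25 tcp [0.6383 0.2192 0.1838] yaw 90.03 Ftool [1.  0.  3.8] w mm 45.9 grip 42.3 r 0.4906 polar 84.56 q6 0.33
```

Not yet in contact. I continue at 0.5 mm per row.

Request:
arm_command --pt "0.04 0 0 0.0005 0 0 0" --pt "0.04 0 0 0.0005 0 0 0" --pt "0.04 0 0 0.0005 0 0 0" --pt "0.04 0 0 0.0005 0 0 0" --pt "0.04 0 0 0 0 0 0"

```text
clock: 21.75
tcp_pos: [0.6383, 0.2191, 0.182]
eef_rot: [-0.001, 3.141, 0.0]
wrist_force: [0.2, -0.6, -2.6]
gripper_width: 0.535
grasp_force: 42.3
```

```bash
python3 f.py
```

```text
clk 21.75 tcp [0.6383 0.2191 0.182 ] yaw 90.03 Ftool [-0.2 -0.6  2.6] w mm 45.7 grip 42.3 r 0.4905 polar 84.57 q6 0.33
```

Request:
arm_command --pt "0.04 0 0 0.0005 0 0 0" --pt "0.04 0 0 0.0005 0 0 0" --pt "0.04 0 0 0.0004 0 0 0" --pt "0.04 0 0 0 0 0 0" --pt "0.04 0 0 0 0 0 0"

```text
clock: 22.25
tcp_pos: [0.6384, 0.2192, 0.181]
eef_rot: [-0.001, 3.141, 0.0]
wrist_force: [-2.2, -1.1, 1.1]
gripper_width: 0.537
grasp_force: 42.7
```

```bash
python3 f.py
```

```text
clk 22.25 tcp [0.6384 0.2192 0.181 ] yaw 90.03 Ftool [ 2.2 -1.1 -1.1] w mm 45.9 grip 42.7 r 0.4906 polar 84.55 q6 0.33
```

The pan carries the bottle now. I release it evenly.

Request:
arm_command --pt "0.046 0 0 0 0 0 0" --pt "0.05 0 0 0 0 0 0" --pt "0.055 0 0 0 0 0 0" --pt "0.065 0 0 0 0 0 0" --pt "0.08 0 0 0 0 0 0" --squeeze 20

```text
clock: 22.75
tcp_pos: [0.6384, 0.2192, 0.1803]
eef_rot: [-0.001, 3.142, 0.0]
wrist_force: [-0.1, 0.4, 0.8]
gripper_width: 0.909
grasp_force: 0.0
```

```bash
python3 f.py
```

```text
clk 22.75 tcp [0.6384 0.2192 0.1803] yaw 90.03 Ftool [ 0.1  0.4 -0.8] w mm 77.6 grip 0.0 r 0.4906 polar 84.55 q6 0.33
```

Rise straight up, then step back towards the robot.

Request:
arm_command --pt "0.08 0 0 -0.01 0 0 0" --pt "0.08 0 0 -0.02 0 0 0" --pt "0.08 0 0 -0.03 0 0 0" --pt "0.08 0 0 -0.03 0 0 0" --pt "0.08 0 0 -0.02 0 0 0"

```text
clock: 23.25
tcp_pos: [0.6387, 0.2193, 0.2941]
eef_rot: [-0.001, 3.138, 0.002]
wrist_force: [0.8, 0.6, 0.3]
gripper_width: 0.941
grasp_force: 0.0
```

Request:
arm_command --pt "0.08 0.03 0 0 0 0 0" --pt "0.08 0.04 0 0 0 0 0" --pt "0.08 0.04 0 0 0 0 0" --pt "0.08 0.03 0 0 0 0 0" --pt "0.08 0 0 0 0 0 0"

```text
clock: 23.75
tcp_pos: [0.4947, 0.2189, 0.2922]
eef_rot: [0.004, -3.141, -0.0]
wrist_force: [0.6, 0.4, -0.8]
gripper_width: 0.934
grasp_force: 0.0
```

```bash
python3 - <<'E'
from f import *
t=arm.get_image("top");P=cloud(t);cv2.imwrite("pics/t5.png",cv2.resize(t["image"][110:260,180:440],None,fx=3,fy=3,interpolation=cv2.INTER_CUBIC))
for n in("top","scene"):
    d=arm.get_image(n);P=cloud(d);hsv=cv2.cvtColor(d["image"],cv2.COLOR_BGR2HSV);b=cv2.inRange(hsv,(100,80,30),(130,255,255))>0
    m=b&(P[...,2]>.2)&(P[...,2]<.225)&(P[...,1]>.1)&(P[...,0]>.55);q=P[m];print(n,m.sum(),cv2.minEnclosingCircle((q[:,:2]*1000).astype(np.float32)) if m.sum() else "", q[:,2].max() if m.sum() else "")
d=arm.get_image("top");P=cloud(d);D=P[...,:2]-H;r=np.linalg.norm(D,axis=-1);m=(P[...,2]>.15)&(P[...,2]<.168)&(r>.1)&(r<.175);a=np.degrees(np.arctan2(D[m][:,1],D[m][:,0]))%360
print("lever/trigger polar",np.percentile(a[(a>120)],[5,25,50,75,95]).round(1))
E
```

```text
clk 23.75 tcp [0.4947 0.2189 0.2922] yaw 90.14 Ftool [-0.6  0.4  0.7] w mm 79.8 grip 0.0 r 0.4977 polar 101.25 q6 0.41
top 267 ((637.3491821289062, 219.6175537109375), 23.920881271362305) 0.2182171416804924
scene 371 ((637.3023681640625, 219.10333251953125), 24.640331268310547) 0.21482674224409412
lever/trigger polar [191.2 194.8 203.5 205.9 208.1]
```

View pics/t5.png

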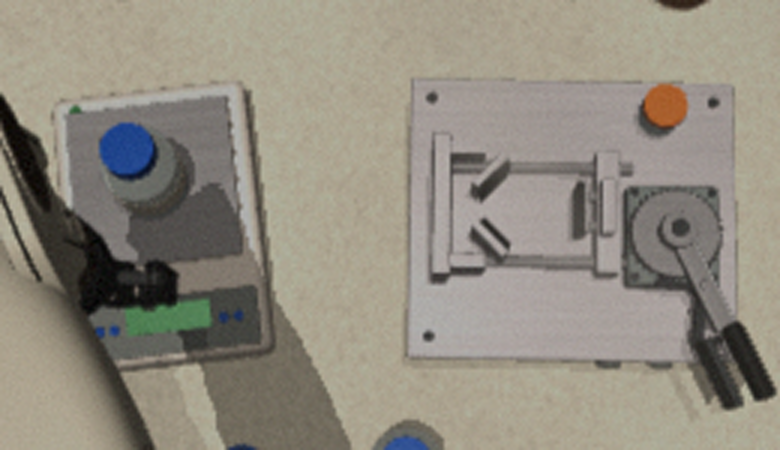

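The bottle stands upright in the middle of the pan: the cap is at (0.637, 0.219), and the pan's middle is at (0.638, 0.2195). The jar and the other items are untouched. I check the lever angle once, then hand in.

```bash
python3 - <<'E'
from h import *
from station import arm
for n in("top","scene"):
    d=arm.get_image(n);P=cloud(d);r=np.linalg.norm(P[...,:2]-[.5918,-.2692],axis=-1)
    m=((P[...,2]>.150)&(P[...,2]<.17)&(r>.09)&(r<.18)).astype(np.uint8);k,l,st,ce=cv2.connectedComponentsWithStats(m)
    for i in range(1,k):
        if st[i,4]>50: print(n,cv2.minAreaRect((P[l==i][:,:2]*1000).astype(np.float32)))
E
```

```text
top ((470.3172912597656, -327.3408508300781), (70.39097595214844, 15.802862167358398), 25.344268798828125)
top ((459.3780822753906, -302.4076843261719), (64.07366180419922, 8.998711585998535), 26.705018997192383)
scene ((461.3213806152344, -303.4129943847656), (66.94377899169922, 7.745913028717041), 24.773527145385742)
scene ((471.4107360839844, -328.3847351074219), (73.041748046875, 13.180120468139648), 26.07882308959961)
```

The lever has swung about 0.82 rad from where it rested, and it did not move under a firm push, so it is at its stop. I hand in.

```bash
python3 -c "
from station import arm
print(arm.job_done())"
```

```text
the job is handed in; nothing more can be done
None
```

The job is handed in at about 24 s: the lever is at its open stop (swung about 0.82 rad from its resting position; a further push of about 7 N did not move it), and the bottle stands upright, released, within about 1 mm of the pan's middle.

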